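# Hold the pulse button of an electroporator

## Task

Take the loaded cuvette carrier by its grip, plug it upright and fully home into the slot on top of the electroporator, either way round, and let go of it. Then press the big round pulse button on the deck all the way down with the closed fingertips, never harder than 40 N, and finish while still holding it down: the pulse runs only as long as the button is held. Never press the button before the carrier is home, and do not knock the other things on the bench about.

Things in the scene. Friction and masses are not known exactly. Their poses are not given: they have to be found in the camera images.
- carrier: Cuvette carrier, the thing to plug in: rigid white block, about 70 g, 74 tall, upright on the bench. From below: plug 30 (its x) x 20 (y) x 32 tall, foot bevelled 2 mm; flange 40 x 30, 32 to 37 above the underside; grip fin 30 (x) x 16 (y), 37 to 67 above the underside, pinched across the 16; grey cuvette cap 15 x 15 x 7 on top. Origin: centre of its underside, z up.
- porator: Electroporator, fixed: a low cream box 250 deep (its x) x 200 wide (y), with display and flat keys on the panel sloping down towards the robot, and a flat deck 100 above the bench with the carrier slot and the pulse button. Origin: centre of its underside; its front is its -x side.
- slot (a point): Centre of the slot's mouth, on a grey collar (60 x 50, 4 high) on the deck, 104 above the bench; from the electroporator's origin 40 in its x, 45 in its y. A rectangular well 32.5 (along this point's x, the electroporator's x) x 22.5 (y), 36 deep. Home: the carrier's flange rests on the collar, its underside 32 below this point.
- pulse_top (a point): Centre of the flat top of the pulse button: grey, round, 28 across, in a black bezel ring 42 across and 4 high, the only big round button on the deck. Its top starts 114 above the bench and moves with it. From the electroporator's origin: 12 towards its -x, 50 towards its -y.
- pulse (a joint): Travel of the pulse button, straight down: 0 released, 0.006 m at its bottom stop. A spring pushes back with 3 N at the start of the travel and 10 N at the bottom; it comes up again as soon as it is let go.
- float_rack: Bystander: white round floating tube rack, 90 across, 69 tall with a centre post. Origin: centre of its underside.
- spare_block: Bystander: low white block 70 x 45 x 30 with two bare capped cuvettes in it, 55 tall in all. Origin: centre of its underside.
- tube_rack: Bystander: rectangular microtube rack 130 x 62 x 47. Origin: centre of its underside.
- medium: Bystander: glass bottle 60 across, 125 tall. Origin: centre of its underside.
- tip_box: Bystander: pipette tip box 85 x 122 x 62. Origin: centre of its underside.
- timer: Bystander: small wedge-shaped bench timer 56 x 68 x 26. Origin: centre of its underside.

How it is judged (in metres and radians):
On the way, in this order (a step that is already met when the one before it is completed fails the run):
1. the carrier is fully home in the slot and let go (z of carrier in the frame of slot below -0.0295 m and horizontal distance between carrier and slot below 0.005 m and angle between the z axis of carrier and the z axis of slot, either way round below 0.06 rad and contact force between the fingers and carrier below 0.1 N), for 0.2 s.
2. the pulse button is held all the way down (all of step 1 and value of joint pulse above 0.005 m), for 0.3 s.
At the end, for the whole second after the job is handed in: The carrier stands in the slot, untouched, its underside at least 29.5 mm below the slot's mouth (32 when home), within 5 mm of its centre and upright within 0.06 rad, while the fingers hold the pulse button at more than 5 mm of its 6 mm travel with 4 to 40 N (all of step 2 and contact force between the fingers and pulse between 4 and 40 N and linear speed of carrier below 0.02 m/s); the arm keeps its last pose, push and grip.
It fails at once if the pulse button is pressed while the carrier is not home (value of joint pulse above 0.003 m and not (z of carrier in the frame of slot below -0.0295 m and horizontal distance between carrier and slot below 0.005 m and angle between the z axis of carrier and the z axis of slot, either way round below 0.06 rad)).
It fails at once if more than 40 N on the pulse button (contact force between anything else and pulse above 40 N).
It fails at once if a bystander is knocked about (moved more than 30 mm, or tipped over) (distance of any of float_rack, spare_block, tube_rack, medium, tip_box, timer from where it was at the start of the episode above 0.03 m or angle between any of float_rack, spare_block, tube_rack, medium, tip_box, timer's own z axis and vertical above 0.5 rad).
It also fails if it takes over 54 s, if anything falls off the work surface, if the arm or the gripper's body presses on something with over 40 N, if the wrist force passes 120 N, or if a joint passes its speed limit or range.

## Robot

A 6-joint arm with a two-finger parallel gripper is mounted at the origin on the work surface. World frame = base frame: x ahead of the robot, y to its left, z up, the work surface at z = 0. Lengths are in mm, angles in rad, forces in N, time in s.
With the tool pointing down it reaches from about 225 to 725 mm from the base axis. Payload 3.1 kg.
Tool frame: the origin (TCP) lies where the fingers leave the gripper's body, on its centre line; the fingertips stand 73 mm ahead of it and the grasp point (between the pads) lies 54 mm ahead of it; z points along the fingers, y is the line along which they close (so a half turn about z gives the same grasp; the last joint's range is limited). The gripper opens to 85 mm and grips with 20 to 120 N. Pads are 22 mm wide; open, the fingers measure 114 mm over their backs; the gripper's body (76 mm by 85 mm) begins 54 mm behind the grasp point. The pads swing forward as they close: fully open they stand 13 mm farther back than shut.
Start: joints at [1.136, 0.048, 0.099, 1.622, 0, 1.443], TCP at [158.562, 500.475, 303.912] pointing down, gripper open.
Joint ranges: [-2.91, 2.91], [-0.99, 1.94], [-1.21, 1.42], [-2.12, 2.29], [-1.49, 1.47], [-3.14, 3.14]. Speed limits (rad/s): [2.79, 2.79, 3.14, 3.14, 3.14, 3.14].

## Interface

Orientations are given as a unit quaternion [w, x, y, z].
In Python, from plant import env gives the robot as it stands.
- The arm moves only by the tool apply_moves, never from a script. Its argument "rows" is a list that holds one entry, the list of rows, each a list of 4 numbers: the shift along the tool's x, y, z in mm, then the turn about the tool's z in rad. In form: [[[dx, dy, dz, roll], ...]]. A call has 1 to 10 rows; each row shifts and turns the commanded pose from where the row before left it, along the tool's axes as they then stand; what a row does not reach is not made up. A row lasts 1/8 s, in which the tool goes at most 62.5 mm and 10.7 degrees, less where a joint would pass 70% of its speed; a pose out of reach is approached as far as the arm can. A call with a gripper value outside its range is refused whole. "gripper" is the opening, from 0 (shut) to 1 (fully open), set as the call begins (left out, the last holds). The fingers move at their own pace and stop on an object; the grip force is fixed at half the most. Time passes only in rows, so rows that do not move let the fingers close. It gives the time, the measured TCP pose, the force, the opening and the grip force at its end, in the units of the state.
- env.get_obs(): the state, without advancing time (a new reading comes with each control period).
- env.snapshot(name): name is "scene" or "top"; returns the picture (384x512x3 uint8, red, green, blue); there is no depth.
- env.camera_model(name): a dict with "mtx" (3x3 intrinsics, pixels), "cam_to_world" (4x4, takes a point from camera to world coordinates). Camera axes: x right, y down, z forward; pixel columns grow to the right and rows downward; lengths in mm; the calibration is good to about 2 mm. A picture is of the moment at which its call begins. camera_model takes no time and is no camera call.
- env.sign_off(): hands the job in; it is judged then, once.
Trained networks look in the newest picture that a camera, given by its name, has taken for a name from the list of things; names that differ only in an ending like _2 or _b are one class to them, and where a whole thing is asked for, a point or a joint stands for the part that bears it (a point fixed in the world has none). Each returns a list of dicts, best first, with "confidence" (0 to 1); they miss things now and then, are a little off and sometimes report something else, mostly with a low value. They report only what shows in the picture. A call takes as long as a camera call.
- env.silhouettes(thing, camera): "region" (384x512 bool, what is visible of it) and "extent" ([left, top, width, height] in pixels, round what is visible of it).
The state is a dict: "time_s": time; "joints": joint angles; "dq": joint speeds; "joint_efforts": joint torques, N m; "position": TCP position; "orientation": TCP orientation; "contact_force": force on the tool from outside, world axes, zero at the start; "moment": the same for the moment, N m; "grip_width": finger opening in mm; "gripper_force": force on a finger pad.
Only numpy, scipy, OpenCV 4.12 (cv2) and the standard library are available. Lean on these libraries where they do the work, as an engineer would, in place of code of your own. Each camera call takes 0.05 s, during which the arm holds its last target. There are 200 camera calls.

## Working session

There is one attempt and no reset: what is moved stays moved. The work goes in short steps, Python scripts to look and compute and a tool call to move; the robot and the scene stay as the last step left them, time stands still between calls to the robot, and variables do not carry over. Pictures are saved under pics/ and viewed, at most 10 in all, crops included, and the job is handed in when it is done.

Besides the shell and the picture viewer there is one more tool, called after ">>>" as a command line: name --argument value ..., lists and objects as JSON in quotes. apply_moves: Moves the arm, as the interface text tells. Its arguments: {"type":"object","properties":{"rows":{"type":"array"},"gripper":{"type":"number"}},"required":["rows"]}

```bash
mkdir -p pics; python3 - <<'E'
from plant import env
import cv2,numpy as np
np.set_printoptions(precision=3,suppress=True)
o=env.get_obs();print(o)
for n in("scene","top"):
    im=env.snapshot(n);cv2.imwrite(f"pics/{n}0.png",im[:,:,::-1])
    m=env.camera_model(n);print(n,m)
    for t in("carrier","porator","pulse","slot"):
        try:
            for d in env.silhouettes(t,n)[:3]: print(t,round(d['confidence'],2),d['extent'],d['region'].sum())
        except Exception as e: print(t,e)
E
```

```text
{'time_s': 0.0, 'joints': array([1.136, 0.049, 0.098, 1.622, 0.   , 1.443]), 'dq': array([-0.001,  0.   ,  0.002, -0.   ,  0.   ,  0.   ]), 'joint_efforts': array([  0.   , -33.878,  32.002,   0.02 ,  -0.   ,  -0.   ]), 'position': array([158.383, 500.088, 302.699]), 'orientation': array([-0.   ,  0.153,  0.988, -0.001]), 'contact_force': array([-0.014, -0.033, -0.339]), 'moment': array([-0.023,  0.041,  0.033]), 'gripper_force': 0.0, 'grip_width': 85.77178781605458}
scene {'mtx': array([[425.732,   0.   , 256.789],
       [  0.   , 425.732, 189.017],
       [  0.   ,   0.   ,   1.   ]]), 'cam_to_world': array([[   0.686,    0.52 ,   -0.509, 1067.418],
       [   0.728,   -0.491,    0.479, -548.697],
       [  -0.001,   -0.698,   -0.716,  959.98 ],
       [   0.   ,    0.   ,    0.   ,    1.   ]])}
carrier 0.66 [229.3, 285.5, 12.9, 21.5] 301
carrier 0.41 [299.5, 196.7, 11.7, 13.5] 81
porator 0.73 [264.2, 170.3, 112.5, 90.5] 6212
slot 0.56 [262.1, 167.9, 110.6, 93.6] 6153
top {'mtx': array([[474.727,   0.   , 263.611],
       [  0.   , 474.727, 200.151],
       [  0.   ,   0.   ,   1.   ]]), 'cam_to_world': array([[   0.02 ,   -0.993,    0.116,  253.25 ],
       [  -1.   ,   -0.022,   -0.013,   37.588],
       [   0.015,   -0.116,   -0.993, 1704.103],
       [   0.   ,    0.   ,    0.   ,    1.   ]])}
carrier 0.65 [325.3, 142.5, 11.0, 9.1] 93
porator 0.75 [132.8, 143.4, 23.3, 19.3] 322
porator 0.62 [197.7, 119.2, 65.5, 79.4] 4292
pulse 0.46 [241.1, 152.7, 7.7, 9.2] 57
slot 0.65 [196.4, 118.3, 68.0, 80.9] 4335
```

```bash
python3 -c "
import cv2
for n in('scene','top'): cv2.imwrite(f'pics/{n}0b.png',cv2.resize(cv2.imread(f'pics/{n}0.png'),(800,600),interpolation=cv2.INTER_CUBIC))"
```

```text
(no output)
```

View pics/scene0b.png

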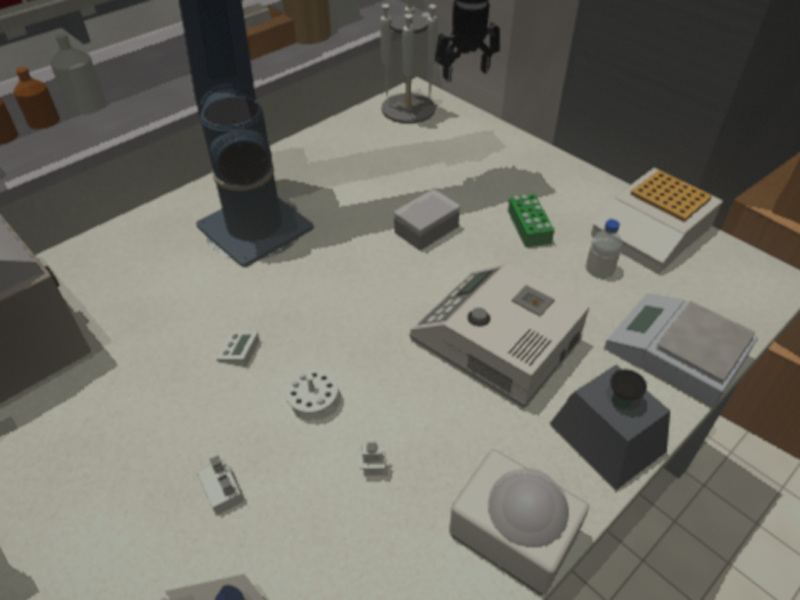

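View pics/top0b.png

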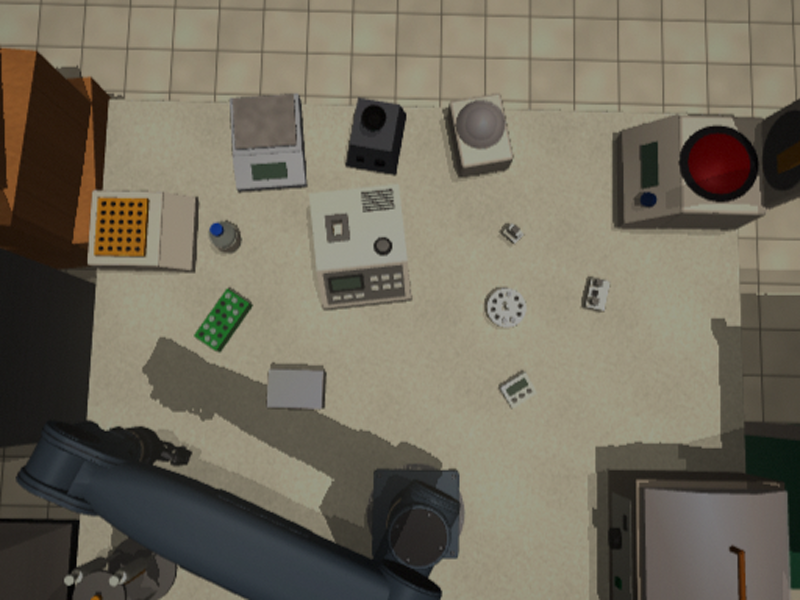

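The scene picture shows the carrier at about (239,293) px and the porator around (320,213). In the top picture they are at (328,148) and (230,158), with the slot near (216,146) and the button near (245,157). I'll look closer.

```bash
python3 - <<'E'
from plant import env
import cv2,numpy as np
P=[]
for n,cs in(("scene",[(262,166,116,92),(225,278,32,32*.75)]),("top",[(194,116,74,82),(312,136,32,24)])):
    im=np.mean([env.snapshot(n).astype(float) for _ in range(6)],0).astype(np.uint8)
    np.save(f"pics/{n}_avg.npy",im)
    for x,y,w,h in cs:
        s=min(400/w,300/h); M=np.float32([[s,0,-x*s],[0,s,-y*s]])
        P.append(cv2.warpAffine(im,M,(400,300),flags=cv2.INTER_NEAREST)[:,:,::-1])
cv2.imwrite("pics/m1.png",np.vstack([np.hstack(P[:2]),np.hstack(P[2:])]))
E
```

```text
(no output)
```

View pics/m1.png

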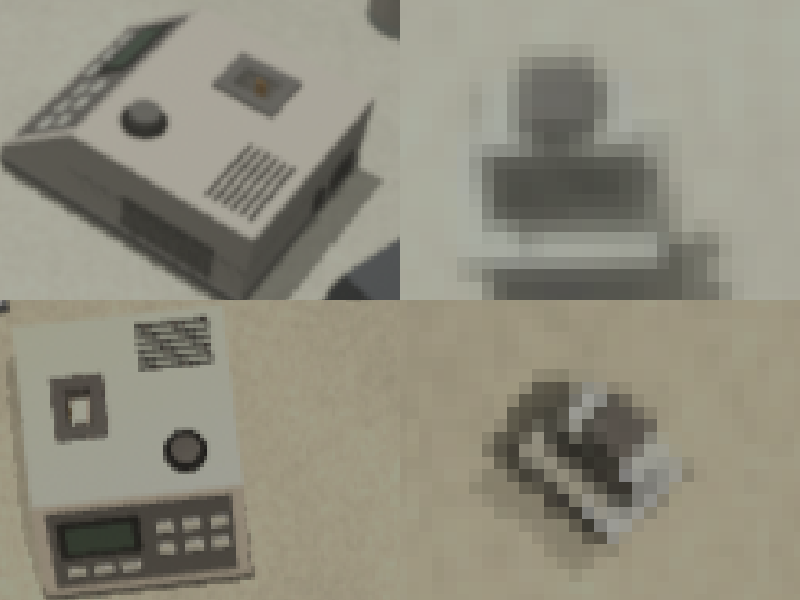

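```bash
cat > h.py <<'E'
from plant import env
import cv2,numpy as np
from scipy.optimize import least_squares
np.set_printoptions(precision=2,suppress=True)
CM={n:env.camera_model(n) for n in("scene","top")}
def proj(n,p):
    T=np.linalg.inv(CM[n]["cam_to_world"]);q=np.atleast_2d(p)@T[:3,:3].T+T[:3,3];q=q@CM[n]["mtx"].T
    return q[:,:2]/q[:,2:]
def ray(n,uv,z):
    m=CM[n];d=m["cam_to_world"][:3,:3]@np.linalg.solve(m["mtx"],[*uv,1]);c=m["cam_to_world"][:3,3]
    return c+d*(z-c[2])/d[2]
def R(a): return np.array([[np.cos(a),-np.sin(a)],[np.sin(a),np.cos(a)]])
def box(lx,ly,z0,z1,x=0,y=0): return np.array([[x+sx*lx/2,y+sy*ly/2,z] for sx in(-1,1) for sy in(-1,1) for z in(z0,z1)])
def cyl(r,z0,z1): return np.array([[r*np.cos(t),r*np.sin(t),z] for t in np.linspace(0,6.28,40) for z in(z0,z1)])
def place(pts,x,y,a):
    q=pts.astype(float).copy();q[:,:2]=q[:,:2]@R(a).T+[x,y];return q
def hullc(n,pts):
    h=cv2.convexHull(proj(n,pts).astype(np.float32)*1);m=cv2.moments(h);return np.array([m["m10"],m["m01"]])/m["m00"]
E
python3 - <<'E'
from h import *
# dark blobs on deck
obs={}
for n,boxs in(("scene",{"col":(322,181,30,22),"but":(294,193,20,16)}),("top",{"col":(200,132,18,26),"but":(236,148,17,17)})):
    im=np.load(f"pics/{n}_avg.npy")
    for k,(x,y,w,h) in boxs.items():
        U=8;c=cv2.resize(im[y:y+h,x:x+w].mean(2),None,fx=U,fy=U,interpolation=cv2.INTER_CUBIC)
        bg=np.percentile(c,90);t=(bg+np.percentile(c,15))/2
        cs,_=cv2.findContours((c<t).astype(np.uint8),cv2.RETR_EXTERNAL,cv2.CHAIN_APPROX_NONE)
        b=max(cs,key=cv2.contourArea);m=cv2.moments(b)
        obs[n,k]=np.array([m["m10"],m["m01"]])/m["m00"]/U-.5+.5/U+[x,y]
        print(n,k,bg,t,obs[n,k],cv2.boundingRect(b)/np.array(U))
col=box(60,50,100,104,40,45);but=np.vstack([cyl(21,100,104)]);butt=cyl(14,104,114)
def pr(n,p):
    bz=np.vstack([but,butt])+[-12,-50,0]
    return {"col":hullc(n,place(col,*p)),"but":hullc(n,place(bz,*p))}
def res(p,ns=("scene","top")): return np.concatenate([(pr(n,p)[k]-obs[n,k]) for n in ns for k in("col","but")])
for ns in(("scene",),("top",),("scene","top")):
    s=least_squares(lambda p:res(p,ns),[500,50,0.1],x_scale=[100,100,1],diff_step=1e-4)
    p=s.x;sl=place(np.array([[40,45,104],[-12,-50,114.]]),*p)
    print(ns,p,s.fun);print(sl)
# carrier
C={"scene":np.array([[237.9,285.6]]),"top":np.array([[329.4,146.2]])}
for n in C: print(n,"cap",ray(n,C[n][0],74))
print("fin lower corners",[ray("scene",u,37) for u in((231.6,296.1),(245.6,296.1))])
print("flange front",[ray("scene",u,37) for u in((230.6,298.9),(246.4,298.9))])
for t in("carrier","float_rack","spare_block","timer","medium","tube_rack","tip_box"):
    for d in env.silhouettes(t,"top")[:2]:
        x,y,w,h=d["extent"];print(t,d["confidence"],ray("top",(x+w/2,y+h/2),30),w,h)
E
```

```text
scene col 163.07760994471607 127.57781776012851 [340.34 192.13] [ 5.5   1.75 24.5  20.25]
scene but 163.30544259498518 113.36508079832421 [306.03 202.99] [ 5.12  4.5  14.88 11.5 ]
top col 154.04673198511205 115.83660252473007 [212.33 145.19] [ 7.88  4.75 10.12 18.75]
top but 155.44762880230945 104.6184481230254 [244.59 157.18] [ 3.    3.75 12.12 11.88]
('scene',) [593.44 136.7    0.15] [ 0.08 -0.06 -0.07  0.05]
[[626.46 187.05 104.  ]
 [588.86  85.48 114.  ]]
('top',) [593.02 140.96   0.16] [ 1.39  0.55 -1.39 -0.54]
[[625.16 191.87 104.  ]
 [589.33  89.67 114.  ]]
('scene', 'top') [592.9  138.87   0.16] [ 0.35 -0.68  0.43 -0.36  2.08  0.48 -0.8  -0.37]
[[625.46 189.52 104.  ]
 [588.78  87.61 114.  ]]
scene cap [ 640.67 -209.38   74.  ]
top cap [ 639.52 -210.92   74.  ]
fin lower corners [array([ 634.21, -225.74,   37.  ]), array([ 657.59, -200.97,   37.  ])]
flange front [array([ 638.3 , -232.48,   37.  ]), array([ 664.54, -204.68,   37.  ])]
carrier 0.18 [615.55 443.94  30.  ] 24.7 20.3
float_rack 0.58 [ 459.  -199.1   30. ] 24.8 22.1
spare_block 0.57 [ 493.44 -400.48   30.  ] 19.0 20.6
timer 0.64 [ 277.43 -228.58   30.  ] 23.0 20.6
medium 0.67 [608.9  447.53  30.  ] 22.1 20.3
tube_rack 0.59 [419.57 442.47  30.  ] 30.1 38.0
tip_box 0.64 [269.33 277.68  30.  ] 36.9 27.0
```

```bash
python3 - <<'E'
from h import *
obs={}
for n,boxs in(("scene",{"col":(322,178,30,26),"but":(294,193,20,16)}),("top",{"col":(202,130,26,28),"but":(236,148,17,17)})):
    im=np.load(f"pics/{n}_avg.npy")
    for k,(x,y,w,h) in boxs.items():
        U=8;c=cv2.resize(im[y:y+h,x:x+w].mean(2),None,fx=U,fy=U,interpolation=cv2.INTER_CUBIC)
        bg=np.percentile(c,85);t=(bg+np.percentile(c,10))/2
        cs,_=cv2.findContours((c<t).astype(np.uint8),cv2.RETR_EXTERNAL,cv2.CHAIN_APPROX_NONE)
        b=max(cs,key=cv2.contourArea);m=cv2.moments(b)
        obs[n,k]=np.array([m["m10"],m["m01"]])/m["m00"]/U-.5+.5/U+[x,y]
        print(n,k,obs[n,k],cv2.boundingRect(b)/np.array(U),w,h)
col=box(60,50,100,104,40,45);bz=np.vstack([cyl(21,100,104),cyl(14,104,114)])+[-12,-50,0]
def pr(n,p): return {"col":hullc(n,place(col,*p)),"but":hullc(n,place(bz,*p))}
def res(p,ns): return np.concatenate([(pr(n,p)[k]-obs[n,k]) for n in ns for k in("col","but")])
for ns in(("scene",),("top",),("scene","top")):
    s=least_squares(lambda p:res(p,ns),[590,140,0.15],x_scale=[100,100,1],diff_step=1e-4)
    p=s.x;print(ns,p,s.fun);print(place(np.array([[40,45,104],[-12,-50,114.]]),*p))
o=env.get_obs();q=o["orientation"]
from scipy.spatial.transform import Rotation as Ro
M=Ro.from_quat(q[[1,2,3,0]]).as_matrix();print(M,o["position"],o["time_s"])
E
```

```text
scene col [340.35 192.14] [ 5.5   4.88 24.5  19.62] 30 26
scene but [306.05 203.04] [ 5.25  4.62 14.75 11.38] 20 16
top col [215.49 145.4 ] [ 5.88  6.62 16.12 18.88] 26 28
top but [244.6  157.19] [ 3.    3.75 12.12 11.88] 17 17
('scene',) [593.53 136.62   0.15] [ 0.07 -0.05 -0.07  0.05]
[[626.48 187.01 104.  ]
 [589.02  85.4  114.  ]]
('top',) [592.8  135.95   0.13] [-0. -0.  0.  0.]
[[626.5  185.84 104.  ]
 [587.51  84.81 114.  ]]
('scene', 'top') [593.29 136.33   0.14] [-0.02  0.06 -0.3  -0.03 -0.19 -0.03 -0.09 -0.26]
[[626.6  186.48 104.  ]
 [588.4   85.15 114.  ]]
[[-0.95  0.3   0.  ]
 [ 0.3   0.95 -0.  ]
 [-0.   -0.   -1.  ]] [158.57 500.47 303.92] 1.45
```

>>> apply_moves --rows '[[[-42,-33,0,0],[-42,-33,0,0],[-42,-33,0,0],[-42,-33,0,0],[-42,-33,0,0],[-42,-33,0,0],[-42,-33,0,0],[-42,-33,0,0],[-42,-33,0,0],[-42,-33,0,0]]]' --gripper 1

```text
time_s: 2.7
position: [460.1, 57.4, 304.1]
orientation: [0.0, 0.153, 0.988, 0.0]
contact_force: [0.9, 0.7, 0.9]
grip_width: 85.2
gripper_force: 0.0
```

>>> apply_moves --rows '[[[-42,-33,0,0],[-42,-33,0,0],[-42,-33,0,0],[-42,-33,0,0],[-42,-33,0,0],[-42,-33,0,0],[0,0,0,0]]]'

```text
time_s: 3.58
position: [640.8, -209.5, 299.1]
orientation: [-0.002, 0.155, 0.988, 0.0]
contact_force: [-0.6, -0.3, -1.0]
grip_width: 85.6
gripper_force: 0.0
```

>>> apply_moves --rows '[[[0,0,0,-0.16],[0,0,0,-0.16],[0,0,0,-0.16],[0,0,0,-0.16],[0,0,0,-0.16],[0,0,0,-0.16],[0,0,0,-0.16],[0,0,0,0],[0,0,0,0]]]'

```text
time_s: 4.7
position: [639.5, -205.3, 304.3]
orientation: [0.0, -0.395, 0.919, -0.0]
contact_force: [-0.8, 0.2, -0.1]
grip_width: 85.3
gripper_force: 0.0
```

>>> apply_moves --rows '[[[3,-4,25,0],[0,0,25,0],[0,0,25,0],[0,0,25,0],[0,0,25,0],[0,0,25,0],[0,0,20,0],[0,0,15,0],[0,0,5,0],[0,0,0,0]]]'

```text
time_s: 5.95
position: [640.7, -210.8, 114.1]
orientation: [0.0, -0.395, 0.918, -0.0]
contact_force: [0.7, 0.0, 0.2]
grip_width: 85.2
gripper_force: 0.0
```

```bash
python3 - <<'E'
from h import *
P=[]
for n,(x,y) in(("scene",(208,263)),("top",(300,127))):
    im=np.mean([env.snapshot(n).astype(float) for _ in range(3)],0).astype(np.uint8)
    s=400/60;P.append(cv2.warpAffine(im,np.float32([[s,0,-x*s],[0,s,-y*s]]),(400,300),flags=cv2.INTER_NEAREST)[:,:,::-1])
cv2.imwrite("pics/m2.png",np.hstack(P))
E
```

```text
(no output)
```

View pics/m2.png

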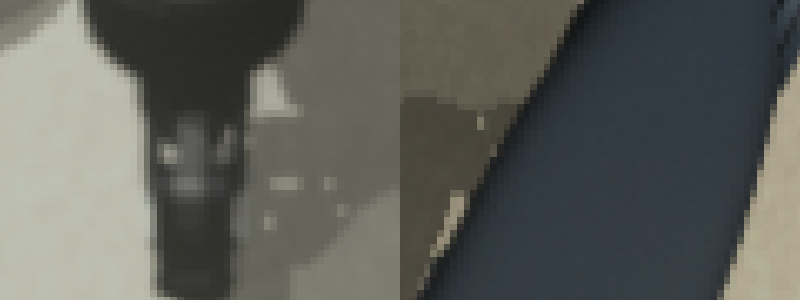

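The near finger covers the carrier in the scene view. It is centred at about column 237, close to the fin at about 238.5, so I'll close the gripper.

>>> apply_moves --rows '[[[0,0,0,0],[0,0,0,0],[0,0,0,0],[0,0,0,0],[0,0,0,0],[0,0,0,0],[0,0,0,0],[0,0,0,0]]]' --gripper 0

```text
time_s: 7.25
position: [640.5, -210.7, 113.9]
orientation: [-0.0, -0.396, 0.918, 0.0]
contact_force: [-1.1, 1.3, -0.3]
grip_width: 15.3
gripper_force: 61.1
```

>>> apply_moves --rows '[[[0,0,-10,0],[0,0,-25,0],[0,0,-25,0],[0,0,-25,0],[0,0,-25,0],[0,0,-25,0],[0,0,-25,0],[0,0,0,0],[0,0,0,0]]]'

```text
time_s: 8.38
position: [640.5, -210.7, 273.2]
orientation: [-0.0, -0.395, 0.918, 0.0]
contact_force: [-1.2, -0.2, -0.8]
grip_width: 15.2
gripper_force: 61.1
```

>>> apply_moves --rows '[[[-31,31.5,0,0],[-31,31.5,0,0],[-31,31.5,0,0],[-31,31.5,0,0],[-31,31.5,0,0],[-31,31.5,0,0],[-31,31.5,0,0],[-31,31.5,0,0],[-31,32,0,0],[0,0,0,0]]]'

```text
time_s: 9.62
position: [624.6, 190.4, 271.4]
orientation: [-0.002, -0.398, 0.917, 0.001]
contact_force: [-0.1, -0.7, -1.4]
grip_width: 15.0
gripper_force: 61.1
```

>>> apply_moves --rows '[[[0,0,0,0.134],[0,0,0,0.134],[0,0,0,0.134],[0,0,0,0.134],[0,0,0,0.134],[0,0,0,0],[0,0,0,0],[0,0,0,0]]]'

```text
time_s: 10.62
position: [625.9, 186.8, 273.6]
orientation: [-0.0, -0.072, 0.997, -0.0]
contact_force: [0.1, 0.0, -0.9]
grip_width: 15.1
gripper_force: 61.1
```

```bash
python3 - <<'E'
from h import *
from scipy.spatial.transform import Rotation as Ro
o=env.get_obs();M=Ro.from_quat(o["orientation"][[1,2,3,0]]).as_matrix()
print(o["position"],np.arctan2(M[1,1],M[0,1]),M[:,:2]);P=[]
for n in("scene","top"):
    im=np.mean([env.snapshot(n).astype(float) for _ in range(6)],0).astype(np.uint8);np.save(f"pics/{n}_held.npy",im)
    u=proj(n,[[626,186,180]])[0];x,y=(u-[30,22]).astype(int);print(n,x,y)
    s=400/60;P.append(cv2.warpAffine(im,np.float32([[s,0,-x*s],[0,s,-y*s]]),(400,300),flags=cv2.INTER_NEAREST)[:,:,::-1])
cv2.imwrite("pics/m3.png",np.hstack(P))
E
```

```text
[625.91 186.84 273.55] 1.7147718935114047 [[-0.99 -0.14]
 [-0.14  0.99]
 [ 0.   -0.  ]]
scene 314 149
top 183 118
```

View pics/m3.png

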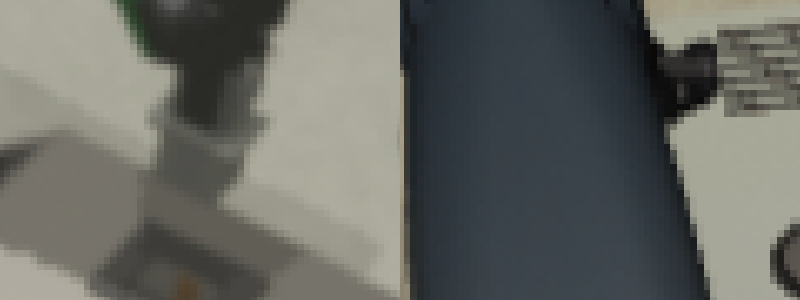

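The scene view shows the held carrier with its flange spanning about x = 336.5 to 354 px and the slot below it. I'll compare this with a projected model to get the offset along the fin.

```bash
python3 - <<'E'
from h import *
im=np.load("pics/scene_held.npy");x0,y0=325,155;s=16
def draw(off):
    c=cv2.warpAffine(im,np.float32([[s,0,-x0*s],[0,s,-y0*s]]),(40*s//2*1+60,560),flags=cv2.INTER_CUBIC)[:,:,::-1].copy()
    c=cv2.convertScaleAbs(c,alpha=1.6,beta=-40)
    d=np.array([.99,.14])*off
    for b in(box(40,30,32,37),box(30,20,0,32)):
        q=place(b,625.91+d[0],186.84+d[1],0.142);q[:,2]+=159.5
        u=(proj("scene",q)-[x0,y0])*s
        for i in range(8):
            for j in range(i):
                if bin(i^j).count("1")==1: cv2.line(c,tuple(map(int,u[i])),tuple(map(int,u[j])),(0,0,255),1)
    return c
cv2.imwrite("pics/m4.png",np.hstack([draw(0),draw(-1e9)]))
E
```

```text
(no output)
```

View pics/m4.png

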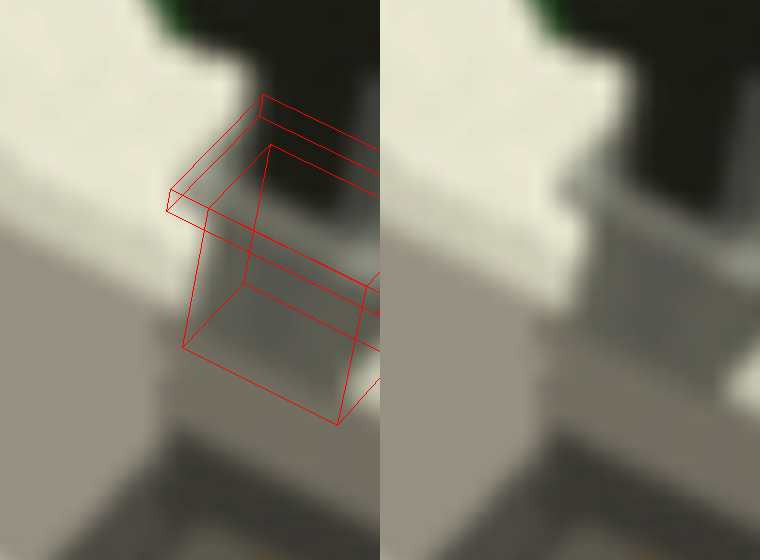

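```bash
cat > fit.py <<'E'
from h import *
im=np.load("pics/scene_held.npy").astype(np.float32).mean(2)
g=cv2.GaussianBlur(im,(0,0),.6);gx=cv2.Sobel(g,cv2.CV_32F,1,0)/8;gy=cv2.Sobel(g,cv2.CV_32F,0,1)/8
A=lambda *p:np.array(p,float)
# edges (carrier frame) facing camera: camera dir ~ (+x,-y)
E=[(A(20,-15,32),A(-20,-15,32)),(A(-20,-15,37),A(-20,-15,32)),(A(20,-15,32),A(20,15,32)),(A(20,15,37),A(20,15,32)),(A(20,-15,37),A(-20,-15,37)),
   (A(-15,-10,0),A(-15,-10,30)),(A(15,-10,0),A(15,-10,30)),(A(15,10,0),A(15,10,30)),(A(-15,-10,0),A(15,-10,0)),(A(15,-10,0),A(15,10,0))]
def score(x,y,z):
    s=[]
    for a,b in E:
        t=np.linspace(.05,.95,20)[:,None];q=place(a+(b-a)*t,x,y,.142);q[:,2]+=z
        u=proj("scene",q).astype(np.float32);d=u[-1]-u[0];n=A(-d[1],d[0])/np.linalg.norm(d)
        G=cv2.remap(gx,u[:,0],u[:,1],1)*n[0]+cv2.remap(gy,u[:,0],u[:,1],1)*n[1]
        s.append(abs(G.mean()))
    return np.mean(s),np.array(s)
if __name__=="__main__":
    r=[]
    for w in(-2,0,2):
        for u in np.arange(-7,7.1,.5):
            for v in np.arange(-7,7.1,.5):
                x=625.91+.99*u-.142*v;y=186.84+.142*u+.99*v
                r.append((score(x,y,159.5+w)[0],w,u,v,x,y))
    for w in(-2,0,2):
        print(np.array(sorted([k for k in r if k[1]==w])[-5:]))
    b=max(r);print(score(b[4],b[5],159.5+b[1])[1])
E
python3 fit.py
```

```text
[[ 12.08  -2.    -3.     7.   621.95 193.34]
 [ 12.1   -2.    -2.     6.5  623.01 192.99]
 [ 12.1   -2.    -2.5    6.5  622.51 192.92]
 [ 12.14  -2.    -2.     7.   622.94 193.49]
 [ 12.23  -2.    -2.5    7.   622.44 193.42]]
[[ 12.2    0.    -2.     7.   622.94 193.49]
 [ 12.22   0.    -2.     5.5  623.15 192.  ]
 [ 12.22   0.    -1.5    5.5  623.64 192.07]
 [ 12.27   0.    -2.     6.5  623.01 192.99]
 [ 12.28   0.    -2.     6.   623.08 192.5 ]]
[[ 12.2    2.    -1.     4.5  624.28 191.15]
 [ 12.2    2.    -1.5    5.5  623.64 192.07]
 [ 12.2    2.    -1.5    6.   623.57 192.57]
 [ 12.21   2.    -1.     3.5  624.42 190.16]
 [ 12.24   2.    -1.     4.   624.35 190.66]]
[ 0.7  15.59 18.27  9.44  6.63 20.95  9.44 21.84  2.94 16.99]
```

>>> apply_moves --rows '[[[0,0,15,0],[0,0,15,0],[0,0,12,0],[0,0,6,0],[0,0,0,0],[0,0,0,0]]]'

```text
time_s: 11.98
position: [626.2, 187.1, 226.5]
orientation: [0.001, -0.072, 0.997, 0.0]
contact_force: [-0.2, 0.1, -0.1]
grip_width: 15.4
gripper_force: 61.1
```

```bash
python3 - <<'E'
from h import *
o=env.get_obs();p=o["position"];print(p,o["contact_force"])
im=np.mean([env.snapshot("scene").astype(float) for _ in range(8)],0).astype(np.uint8);np.save("pics/scene_held.npy",im)
x0,y0=322,168;s=12
c=cv2.warpAffine(im,np.float32([[s,0,-x0*s],[0,s,-y0*s]]),(400,480),flags=cv2.INTER_CUBIC)[:,:,::-1].copy()
c=cv2.convertScaleAbs(c,alpha=1.6,beta=-40);d=c.copy()
def dr(q,col):
    u=(proj("scene",q)-[x0,y0])*s
    for i in range(8):
        for j in range(i):
            if bin(i^j).count("1")==1: cv2.line(d,tuple(map(int,u[i])),tuple(map(int,u[j])),col,1)
for b in(box(40,30,32,37),box(30,20,0,32)):
    q=place(b,p[0],p[1],0.142);q[:,2]+=p[2]-114;dr(q,(0,0,255))
for b in (box(60,50,100,104),): dr(place(b,626.6,186.5,.14),(0,255,0))
cv2.imwrite("pics/m5.png",np.hstack([c,d]))
import fit
r=[]
for w in(0,):
    for u in np.arange(-7,7.1,.5):
        for v in np.arange(-7,7.1,.5):
            x=p[0]+.99*u-.142*v;y=p[1]+.142*u+.99*v
            r.append((fit.score(x,y,p[2]-114)[0],u,v,x,y))
print(np.array(sorted(r)[-5:]))
E
```

```text
[626.23 187.15 226.55] [-0.25  0.09 -0.14]
[[  4.59  -7.     4.5  618.66 190.61]
 [  4.61  -7.     6.5  618.38 192.59]
 [  4.64  -7.     5.   618.59 191.1 ]
 [  4.65  -7.     6.   618.45 192.09]
 [  4.66  -7.     5.5  618.52 191.6 ]]
```

View pics/m5.png

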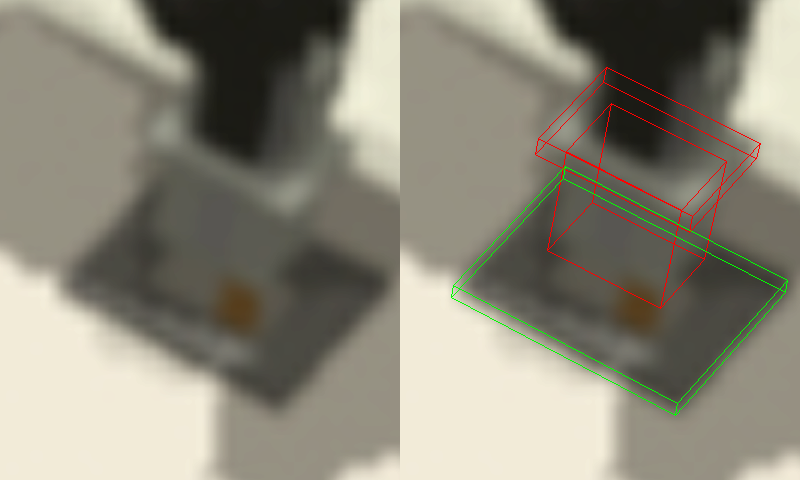

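The collar overlay matches well. The held carrier sits roughly centred over the slot to within about 2 mm, so I'll lower it gently and watch the force.

>>> apply_moves --rows '[[[0,0,4,0],[0,0,3,0],[0,0,1,0],[0,0,1,0],[0,0,1,0],[0,0,0,0]]]'

```text
time_s: 13.12
position: [626.0, 187.1, 215.9]
orientation: [-0.0, -0.072, 0.997, -0.0]
contact_force: [-0.6, 0.1, -0.9]
grip_width: 14.8
gripper_force: 61.1
```

>>> apply_moves --rows '[[[0,0,1,0],[0,0,1,0],[0,0,1,0],[0,0,0,0]]]'

```text
time_s: 13.62
position: [626.1, 187.1, 213.0]
orientation: [0.0, -0.072, 0.997, 0.0]
contact_force: [0.6, 0.2, -0.6]
grip_width: 14.8
gripper_force: 61.1
```

>>> apply_moves --rows '[[[0,0,1,0],[0,0,1,0],[0,0,1,0],[0,0,1,0],[0,0,0,0]]]'

```text
time_s: 14.25
position: [626.3, 187.1, 209.0]
orientation: [0.0, -0.072, 0.997, 0.0]
contact_force: [1.4, -0.3, -1.0]
grip_width: 15.0
gripper_force: 61.1
```

>>> apply_moves --rows '[[[0,0,2,0],[0,0,2,0],[0,0,2,0],[0,0,2,0],[0,0,2,0],[0,0,0,0]]]'

```text
time_s: 15.0
position: [626.2, 187.1, 198.8]
orientation: [0.0, -0.071, 0.997, 0.0]
contact_force: [3.4, 1.0, 0.3]
grip_width: 14.5
gripper_force: 61.2
```

>>> apply_moves --rows '[[[0,0,2,0],[0,0,2,0],[0,0,2,0],[0,0,2,0],[0,0,1,0],[0,0,0,0]]]'

```text
time_s: 15.75
position: [626.2, 187.1, 189.9]
orientation: [0.0, -0.072, 0.997, 0.0]
contact_force: [4.5, -0.1, 1.0]
grip_width: 14.9
gripper_force: 61.3
```

>>> apply_moves --rows '[[[-0.7,0,0,0],[0,0,1,0],[0,0,1,0],[0,0,1,0],[0,0,0.5,0],[0,0,0,0]]]'

```text
time_s: 16.5
position: [626.4, 187.2, 186.1]
orientation: [-0.0, -0.072, 0.997, -0.0]
contact_force: [2.0, 0.1, 0.9]
grip_width: 14.7
gripper_force: 61.3
```

>>> apply_moves --rows '[[[-0.4,0,0.5,0],[0,0,0.5,0],[0,0,0.5,0],[0,0,0,0]]]'

```text
time_s: 17.0
position: [626.5, 187.2, 185.8]
orientation: [-0.0, -0.072, 0.997, -0.0]
contact_force: [-0.8, -0.1, 6.1]
grip_width: 15.1
gripper_force: 62.0
```

The flange is seated: z stopped at 185.8 with 6 N. One small push, then release and rise.

>>> apply_moves --rows '[[[0,0,0.5,0],[0,0,0,0]]]'

```text
time_s: 17.25
position: [626.5, 187.2, 185.8]
orientation: [-0.0, -0.072, 0.997, -0.0]
contact_force: [-1.4, -0.3, 7.6]
grip_width: 14.6
gripper_force: 62.2
```

>>> apply_moves --rows '[[[0,0,0,0],[0,0,0,0],[0,0,0,0],[0,0,0,0],[0,0,0,0],[0,0,0,0]]]' --gripper 1

```text
time_s: 18.0
position: [627.1, 187.2, 184.4]
orientation: [-0.0, -0.072, 0.997, 0.0]
contact_force: [-0.2, -0.3, -0.1]
grip_width: 85.2
gripper_force: 0.0
```

>>> apply_moves --rows '[[[0,0,-10,0],[0,0,-20,0],[0,0,-20,0],[0,0,-20,0],[0,0,-20,0],[0,0,-10,0],[0,0,0,0]]]'

```text
time_s: 18.88
position: [627.5, 187.4, 285.8]
orientation: [0.001, -0.072, 0.997, 0.0]
contact_force: [-0.2, 1.1, -1.0]
grip_width: 85.4
gripper_force: 0.0
```

```bash
python3 - <<'E'
from h import *
im=np.mean([env.snapshot("scene").astype(float) for _ in range(4)],0).astype(np.uint8)
x0,y0=290,155;s=8
c=cv2.warpAffine(im,np.float32([[s,0,-x0*s],[0,s,-y0*s]]),(600,500),flags=cv2.INTER_CUBIC)[:,:,::-1].copy()
for b in(box(40,30,32,37),box(30,16,37,67)):
    q=place(b,626.6,186.5,0.14);q[:,2]+=72
    u=(proj("scene",q)-[x0,y0])*s
    for i in range(8):
        for j in range(i):
            if bin(i^j).count("1")==1: cv2.line(c,tuple(map(int,u[i])),tuple(map(int,u[j])),(0,0,255),1)
cv2.imwrite("pics/m6.png",c)
E
```

```text
(no output)
```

View pics/m6.png

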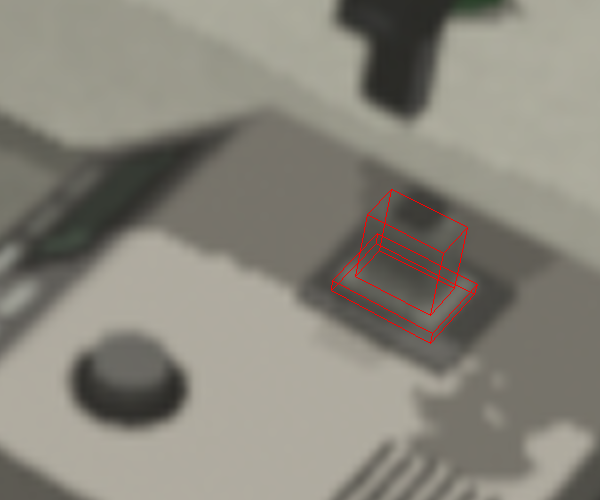

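The carrier sits home with its flange on the collar and matches the model. Next I'll close the fingers and move over the button.

>>> apply_moves --rows '[[[10.6,-19.1,0,0],[10.6,-19.1,0,0],[10.6,-19.1,0,0],[10.6,-19.1,0,0],[10.6,-19.1,0,0],[0,0,0,0],[0,0,0,0],[0,0,0,0],[0,0,0,0]]]' --gripper 0

```text
time_s: 20.2
position: [588.4, 85.7, 284.3]
orientation: [0.0, -0.072, 0.997, 0.0]
contact_force: [-0.2, -0.2, 0.4]
grip_width: -0.2
gripper_force: 0.0
```

>>> apply_moves --rows '[[[0,0,20,0],[0,0,20,0],[0,0,20,0],[0,0,20,0],[0,0,10,0],[0,0,0,0],[0,0,0,0]]]'

```text
time_s: 21.08
position: [588.7, 85.3, 195.5]
orientation: [0.001, -0.072, 0.997, -0.0]
contact_force: [0.6, 0.0, -0.1]
grip_width: -0.2
gripper_force: 0.0
```

>>> apply_moves --rows '[[[0,0,4,0],[0,0,2,0],[0,0,1,0],[0,0,1,0],[0,0,1,0],[0,0,0,0]]]'

```text
time_s: 21.82
position: [588.2, 85.1, 186.0]
orientation: [0.0, -0.072, 0.997, -0.0]
contact_force: [-0.8, -0.3, 3.8]
grip_width: 0.1
gripper_force: 1.8
```

>>> apply_moves --rows '[[[0,0,1,0],[0,0,1,0],[0,0,0,0],[0,0,0,0]]]'

```text
time_s: 22.32
position: [588.2, 85.2, 184.1]
orientation: [0.0, -0.072, 0.997, -0.0]
contact_force: [-2.7, -0.3, 5.6]
grip_width: 0.4
gripper_force: 2.9
```

>>> apply_moves --rows '[[[0,0,1,0],[0,0,1,0],[0,0,0.5,0],[0,0,0,0]]]'

```text
time_s: 22.82
position: [588.2, 85.2, 182.2]
orientation: [0.0, -0.072, 0.997, -0.0]
contact_force: [-2.8, -0.3, 7.4]
grip_width: 0.2
gripper_force: 4.0
```

>>> apply_moves --rows '[[[0,0,0.5,0],[0,0,0,0],[0,0,0,0]]]'

```text
time_s: 23.2
position: [588.2, 85.2, 181.9]
orientation: [0.0, -0.072, 0.997, -0.0]
contact_force: [-4.3, 0.0, 8.5]
grip_width: 0.2
gripper_force: 4.2
```

>>> apply_moves --rows '[[[0,0,0.5,0],[0,0,0.5,0],[0,0,0,0],[0,0,0,0]]]'

```text
time_s: 23.7
position: [588.2, 85.1, 181.1]
orientation: [0.0, -0.072, 0.997, -0.0]
contact_force: [-3.9, -0.3, 8.9]
grip_width: -0.0
gripper_force: 4.6
```

>>> apply_moves --rows '[[[0,0,0.5,0],[0,0,0.5,0],[0,0,0,0],[0,0,0,0]]]'

```text
time_s: 24.2
position: [588.2, 85.2, 180.7]
orientation: [0.001, -0.072, 0.997, -0.0]
contact_force: [-3.8, -0.8, 10.8]
grip_width: -0.0
gripper_force: 5.4
```

>>> apply_moves --rows '[[[0,0,0.5,0],[0,0,0,0],[0,0,0,0]]]'

```text
time_s: 24.58
position: [588.2, 85.2, 180.6]
orientation: [0.001, -0.072, 0.997, -0.0]
contact_force: [-5.2, -0.3, 12.8]
grip_width: -0.0
gripper_force: 6.2
```

>>> apply_moves --rows '[[[0,0,0.5,0],[0,0,0,0],[0,0,0,0],[0,0,0,0],[0,0,0,0],[0,0,0,0]]]'

```text
time_s: 25.32
position: [588.2, 85.2, 180.6]
orientation: [0.001, -0.072, 0.997, -0.0]
contact_force: [-6.2, -0.3, 14.3]
grip_width: -0.0
gripper_force: 6.9
```

The button is at its stop: z is steady at 180.6 while the force rises to about 15 N. I'm handing the job in.

```bash
python3 -c "
from plant import env
print(env.get_obs()['contact_force']);print(env.sign_off())"
```

```text
[-6.2347039  -0.25798826 14.31049974]
the job is handed in; nothing more can be done
None
```

The carrier is home in the slot and released, and the fingertips are holding the pulse button at its bottom stop with about 15 N; I handed the job in at about 25 s, and the hand-in returned no verdict.

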